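# Push a manifold block home into a corner fence

### The arm

A 7-joint arm with a two-finger parallel gripper is mounted at the origin on a cart in front of the work surface, level with it; the furniture and walls round the work are solid. World frame = base frame: x ahead of the robot, y to its left, z up, the work surface at z = 0. Lengths are in mm, angles in rad, forces in N, time in s.
With the tool pointing down it reaches from about 400 to 875 mm from the base axis. Payload 19.3 kg.
Tool frame: the origin (TCP) lies at the very end of the fingers, on their centre line; the grasp point (between the pads) lies 19 mm behind it; z points along the fingers, y is the line along which they close (so a half turn about z gives the same grasp; the last joint's range is limited). The gripper opens to 85 mm and grips with 20 to 120 N. Pads are 22 mm wide; open, the fingers measure 114 mm over their backs; the gripper's body (76 mm by 85 mm) begins 54 mm behind the grasp point. The pads swing forward as they close: fully open they stand 13 mm farther back than shut.
Start: joints at [-1.246, 0.521, -0.036, 1.599, 0.021, 1.021, -0.113], TCP at [240.407, 576.905, 231.291] pointing down, gripper open.
Joint ranges: [-2.91, 2.91], [-0.3, 2.13], [-1.5, 1.42], [0.17, 2.43], [-1.26, 4.41], [0.16, 1.93], [-2.52, 2.52]. Speed limits (rad/s): [1.89, 1.89, 2.39, 2.39, 3.01, 3.01, 3.01].

### API

Orientations are given as a 3x3 rotation matrix whose columns are the frame's x, y, z axes.
In Python, from workcell import robot, optics, order, effector gives the robot as it stands (robot), with the cameras (optics), the job (order) and the gripper (effector). Calls block until the motion is done:
- robot.movep(position, orientation): joint-space move of the TCP to a pose.
- robot.movel(position, frame=None, max_speed=150, guard=None): straight line of the TCP; frame=None keeps the orientation; max_speed is the mean speed in mm/s. With guard (N) it stops when the force on the tool has changed by that much, and returns True; else False.
- robot.goto_joints(angles): joint-space move.
- effector.open_gripper() and effector.clamp(): open the fingers fully, or close them until they stop; the grip force is fixed at half the most.
- robot.wait(seconds).
- robot.inverse_kinematics(position, orientation): joint angles nearest the present ones, or None.
- robot.read_state(): the state.
- optics.camera(name): name is "scene" or "top"; returns a dict with "image" (400x640x3 uint8, blue, green, red), "fx", "fy", "cx", "cy" (pixels), "cam_to_world" (4x4, takes a point from camera to world coordinates). Camera axes: x right, y up, looking along -z (the intrinsics and any distortion apply to the point x, -y, -z); pixel columns grow to the right and rows downward; lengths in mm; the calibration is good to about 2 mm. A picture is of the moment at which its call begins. There is no depth.
A pose or a line that the arm cannot do raises robot.PlanningError and nothing moves.
- order.finish_job(): hands the job in; it is judged then, once.
The state is a dict: "time": time; "qpos": joint angles; "qvel": joint speeds; "joint_efforts": joint torques, N m; "eef_pos": TCP position; "tool_rot": TCP orientation; "ft_force": force on the tool from outside, world axes, zero at the start; "torque": the same for the moment, N m; "finger_gap": finger opening in mm; "gripper_force": force on a finger pad.
Only numpy, scipy, OpenCV 4.12 (cv2) and the standard library are available. Lean on these libraries where they do the work, as an engineer would, in place of code of your own. Each camera call takes 0.05 s, during which the arm holds its last target. There are 200 camera calls.

### The job

Push the manifold block that lies on the green cloth home into the corner of the steel fence, so that its long side lies flat along the long fence and its end touches the short end stop. Only push it along the surface with the fingers: do not grip, lift or tip it. Leave the oil bottle, the black loupe and the wax bar where they are, and finish clear of everything.

Things in the scene. Friction and masses are not known exactly. Their poses are not given: they have to be found in the camera images.
- block: the manifold block lying by the fence: tan-gold bar with round holes, 44 x 211 x 44 mm, 0.8 kg give or take 20 percent, loose. Origin: centre of its underside; y along its 211 mm length, x across its 44 mm width, z up. For contact it is a plain solid bar. The taller blocks standing on end are not meant
- corner_fence: L-shaped steel fence, 30 mm high, fixed to the bench. Origin: on the surface at the inner corner. The long fence runs 200 mm along -y; its inner face is the plane x = 0 and looks to -x (to the robot). The short end stop runs 58 mm along -x; its inner face is the plane y = 0 and looks to -y. Both are 20 mm thick; screw feet, 22 mm high, stick out behind, to 55 mm. No floor plate
- oil_bottle: bystander: small cream oil bottle with a red spout, 41 mm across, 110 mm tall, loose; stands behind the long fence or to the left of the end stop. Origin: centre of its underside
- black_loupe: bystander: black eyepiece loupe, 37 mm across, 26 mm tall, loose; stands at the other one of those two spots. Origin: centre of its underside
- wax_bar: bystander: bar of polishing compound, half wrapped in paper, 35 x 72 x 29 mm, loose, lying beyond the free (right) end of the long fence and a little behind it. Origin: centre of its underside
- home (a point): where the block's origin is when it is home: 22 mm before the long fence and 105.5 mm from the end stop, on the bench surface; axes as the fence's. The block then lies along y and sticks out 11 mm past the free end of the long fence

How it is judged:
By the outcome, as a careful person would: the job done as asked, in the order asked, and still so for the second after the job is handed in, with the robot touching nothing.
It also fails if it takes over 64 s, if anything falls off the work surface, if the arm or the gripper's body presses on something with over 40 N, if the wrist force passes 120 N, or if a joint passes its speed limit or range.

## Working session

There is one attempt and no reset: what is moved stays moved. The work goes in short steps, each a Python script; the robot and the scene stay as the last script left them, time stands still between calls to the robot, and variables do not carry over. Pictures are saved under pics/ and viewed, at most 10 in all, crops included, and the job is handed in when it is done.

```bash
mkdir -p pics; ls
python3 - <<'E'
from workcell import robot, optics, order, effector
import cv2,pickle
d={}
for n in("scene","top"):
    c=optics.camera(n);d[n]=c;cv2.imwrite(f"pics/{n}0.png",c["image"]);print(n,{k:v for k,v in c.items() if k!="image"})
pickle.dump(d,open("c0.pkl","wb"))
s=robot.read_state();print(s["time"],s["eef_pos"],s["tool_rot"],s["finger_gap"])
E
```

```text
pics
workcell.py
scene {'fx': 456.9286395123524, 'fy': 456.9286395123524, 'cx': 319.1249575292135, 'cy': 201.37918180184306, 'cam_to_world': array([[ 7.33909501e-01,  3.50559316e-01, -5.81794646e-01,
         1.38497722e+02],
       [-6.79011240e-01,  4.01216711e-01, -6.14791743e-01,
        -3.13613631e+02],
       [ 1.79047617e-02,  8.46246605e-01,  5.32490472e-01,
         4.88887563e+02],
       [ 0.00000000e+00,  0.00000000e+00,  0.00000000e+00,
         1.00000000e+00]])}
top {'fx': 363.87690954954024, 'fy': 363.87690954954024, 'cx': 317.4555307177979, 'cy': 198.31979378386265, 'cam_to_world': array([[ 2.79831877e-02,  9.92010113e-01, -1.23015758e-01,
         5.43702331e+02],
       [-9.99340071e-01,  2.49118051e-02, -2.64352974e-02,
         1.95810753e+02],
       [-2.31595378e-02,  1.23674321e-01,  9.92052568e-01,
         8.77776273e+02],
       [ 0.00000000e+00,  0.00000000e+00,  0.00000000e+00,
         1.00000000e+00]])}
0.1 [240.32114379 576.6423637  230.80074726] [[-9.23056452e-01  3.84664392e-01 -3.03042345e-04]
 [ 3.84664505e-01  9.23056000e-01 -9.15857484e-04]
 [-7.25727078e-05 -9.61957794e-04 -9.99999535e-01]] 85.6443686054861
```

View pics/scene0.png

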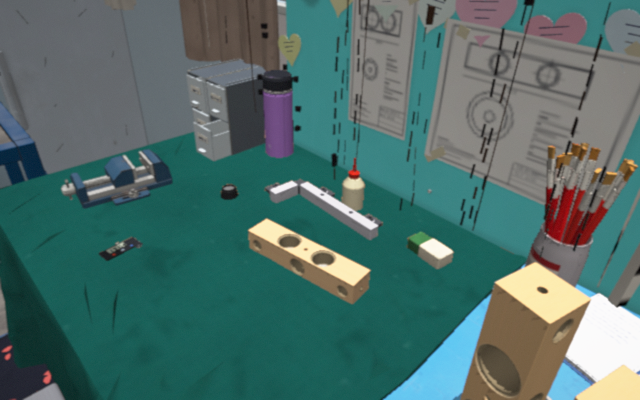

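View pics/top0.png

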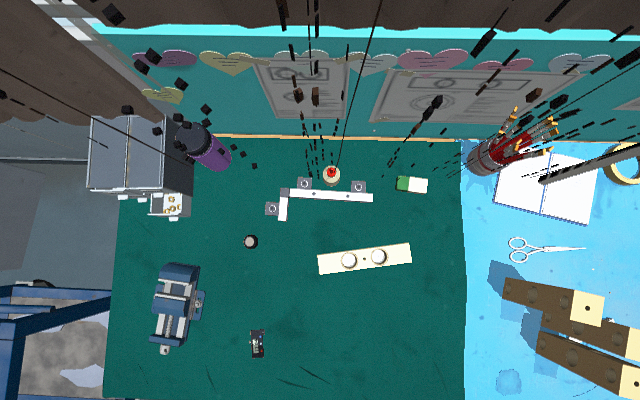

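The scene view shows the block at about (248–368, 222–300) and the fence corner near (300,185). The top view shows the block at (318–411, 244–274), the fence's inner corner near (288,197), its free end at (372,200), the loupe at (251,241), the bottle at (331,175) and the wax at (411,184). Next I'll extract the outlines.

```bash
cat > h.py <<'E'
import numpy as np,cv2
def ray(c,px):
    px=np.atleast_2d(px).astype(float);T=c["cam_to_world"]
    d=np.c_[(px[:,0]-c["cx"])/c["fx"],-(px[:,1]-c["cy"])/c["fy"],-np.ones(len(px))]@T[:3,:3].T
    return T[:3,3],d/np.linalg.norm(d,axis=1)[:,None]
def plane(c,px,z):
    o,d=ray(c,px);return (o+d*((z-o[2])/d[:,2])[:,None])[:,:2]
def tri(c1,p1,c2,p2):
    o1,d1=ray(c1,p1);o2,d2=ray(c2,p2);d1,d2=d1[0],d2[0]
    s=np.linalg.lstsq(np.c_[d1,-d2],o2-o1,rcond=None)[0]
    a,b=o1+s[0]*d1,o2+s[1]*d2;return (a+b)/2,np.linalg.norm(a-b)
def mask(img,roi,lo,hi):
    x0,y0,x1,y1=roi;m=np.zeros(img.shape[:2],np.uint8)
    h=cv2.cvtColor(img,cv2.COLOR_BGR2HSV);m[y0:y1,x0:x1]=cv2.inRange(h,lo,hi)[y0:y1,x0:x1]
    cs=cv2.findContours(m,cv2.RETR_EXTERNAL,cv2.CHAIN_APPROX_NONE)[0]
    return max(cs,key=cv2.contourArea)[:,0,:]
E
python3 - <<'E'
import pickle
from h import *
d=pickle.load(open("c0.pkl","rb"));t=d["top"];s=d["scene"]
for p in[(288,202),(330,191),(330,196),(330,200),(365,260),(322,268),(405,250),(340,274)]:print("top",p,cv2.cvtColor(t["image"],cv2.COLOR_BGR2HSV)[p[1],p[0]])
def up(c,x0,y0,x1,y1,k,n):cv2.imwrite(n,cv2.resize(c["image"][y0:y1,x0:x1],None,fx=k,fy=k,interpolation=cv2.INTER_CUBIC))
up(t,250,160,440,290,4,"pics/topc.png");up(s,240,165,395,310,4,"pics/scc.png")
E
```

```text
top (288, 202) [145  18  83]
top (330, 191) [  0   0 255]
top (330, 196) [120   1 254]
top (330, 200) [ 14  43 112]
top (365, 260) [ 29  51 240]
top (322, 268) [ 33  11 253]
top (405, 250) [ 30  14 253]
top (340, 274) [ 88 211 104]
```

View pics/topc.png

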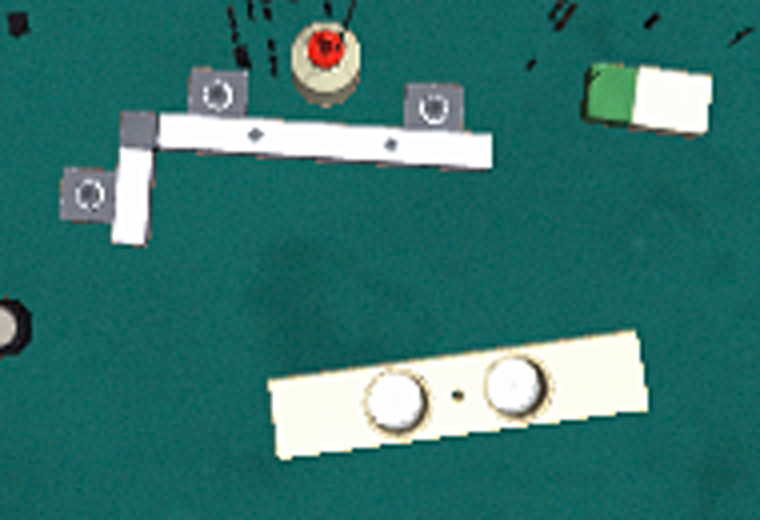

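View pics/scc.png

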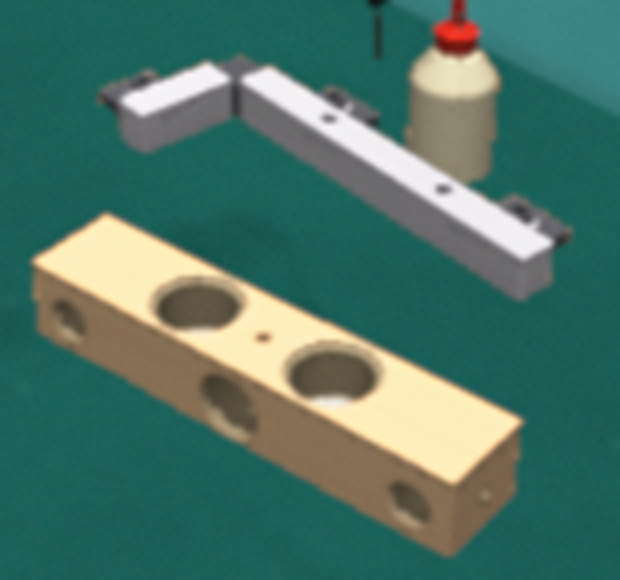

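The crops show the block's top corners, the bright fence tops and their front edges clearly. Block in the top crop: (268,380), (276,459), (648,410), (636,331). I'll triangulate these and fit lines.

```bash
cat >> h.py <<'E'
def fence(t,z):
    w=(cv2.inRange(cv2.cvtColor(t["image"],cv2.COLOR_BGR2HSV),(0,0,170),(180,60,255))>0)
    L=np.array([(x,180+np.where(w[180:208,x])[0].max()+.5) for x in range(296,368)])
    S=np.array([(272+np.where(w[y,272:292])[0].max()+.5,y) for y in range(201,218)])
    def fit(P):
        v=cv2.fitLine(plane(t,P,z).astype(np.float32),cv2.DIST_HUBER,0,.01,.01).ravel();return v[2:],v[:2]
    (p,u),(q,v)=fit(L),fit(S)
    if u[1]<0:u=-u
    a=np.linalg.solve(np.c_[u,-v],q-p)
    return p+a[0]*u,np.arctan2(-u[0],u[1]),np.degrees(np.arctan2(u[0]*v[1]-u[1]*v[0],u@v))
def block(t,z,roi=(270,203,440,300)):
    r=cv2.minAreaRect(plane(t,mask(t["image"],roi,(10,0,150),(45,110,255)),z).astype(np.float32))
    b=cv2.boxPoints(r);e=b[1]-b[0] if np.linalg.norm(b[1]-b[0])>np.linalg.norm(b[2]-b[1]) else b[2]-b[1]
    if e[1]<0:e=-e
    return np.array(r[0]),np.arctan2(-e[0],e[1]),r[1]
E
python3 - <<'E'
import pickle
from h import *
d=pickle.load(open("c0.pkl","rb"));t=d["top"];s=d["scene"]
A=lambda p:np.array(p)/4+(250-.375,160-.375)
B=lambda p:np.array(p)/4+(240-.375,165-.375)
for n,a,b in[("b+y near",(276,459),(33,262)),("b+y far",(268,380),(108,214)),("b-y far",(636,331),(523,422)),("b-y near",(648,410),(456,486)),("f free",(491,168),(522,262)),("f stop tip",(147,244),(146,118)),("bottle",(325,48),(457,30)),("wax",0,0)]:
    if a:print(n,*[np.round(v,1) for v in tri(t,A(a),s,B(b))])
print(fence(t,30));print(block(t,44))
print("tip,free",plane(t,[A((147,244)),A((491,168))],30))
print("loupe,bottle base?,wax",plane(t,[(251,241)],26),plane(t,[A((326,50))],110),plane(t,[A(p) for p in((585,118),(588,64),(712,74),(708,134))],29))
E
```

```text
b+y near [474.6 210.7  45. ] 0.6
b+y far [518.1 216.6  46.4] 1.1
b-y far [551.7   9.3  44.6] 0.5
b-y near [508.1   2.4  44.4] 0.2
f free [643.8  90.2  29.7] 1.3
f stop tip [594.6 289.4  30.6] 0.2
bottle [702.7 189.1  81.5] 0.8
(array([652.6328 , 288.29626], dtype=float32), np.float32(-0.04209347), np.float32(-90.21897))
(array([513.54327393, 109.19754028]), np.float32(0.16004746), (44.69867706298828, 210.04852294921875))
tip,free [[594.53257847 289.51203485]
 [644.26838589  89.80796086]]
loupe,bottle base?,wax [[545.01893443 370.88993316]] [[696.22451301 188.54452747]] [[675.31058934  35.00488814]
 [707.53783665  33.2927232 ]
 [703.28075604 -39.22199181]
 [667.60412117 -36.57196546]]
```

```bash
cat >> h.py <<'E'
F=np.array([652.6,288.3]);PHI=-0.042
def W(x,y,z):  # fence frame -> world
    c,s=np.cos(PHI),np.sin(PHI);return np.array([F[0]+c*x-s*y,F[1]+s*x+c*y,z])
def toF(p):
    c,s=np.cos(PHI),np.sin(PHI);d=np.asarray(p)[:2]-F;return np.array([c*d[0]+s*d[1],-s*d[0]+c*d[1]])
def Rt(a):  # tool down, tool y along direction at angle a from world y
    c,s=np.cos(a),np.sin(a);return np.array([[-c,-s,0],[-s,c,0],[0,0,-1.]])
def look(robot,n,z=44,roi=(270,203,440,300)):
    t=optics.camera("top");cv2.imwrite(f"pics/{n}.png",t["image"][150:300,230:440].repeat(3,0).repeat(3,1))
    try:
        b=block(t,z,roi);print("block fence xy",toF(b[0]).round(1),"rel ang",round(float(b[1]-PHI),4),np.round(b[2],1))
    except Exception as e:print(e)
E
python3 - <<'E'
from workcell import robot, optics, order, effector
from h import *
a=.16;c=np.array([513.5,109.2]);n=np.array([np.cos(a),np.sin(a)])
p=c-n*53
robot.movep([*p,130],Rt(a))
print(robot.movel([*p,6],max_speed=120,guard=8))
s=robot.read_state();print(s["time"],s["eef_pos"],s["ft_force"])
q=c-n*33
robot.movel([*q,6],max_speed=60)
robot.movel(W(-28-33,-168,6),Rt(PHI),max_speed=50,guard=30)
s=robot.read_state();print(s["time"],s["eef_pos"],s["ft_force"],toF(s["eef_pos"]))
robot.movel(W(-28-33-35,-168,6),max_speed=150)
robot.movel(W(-28-33-35,-168,120),max_speed=200)
look(robot,"b1",roi=(270,195,440,300))
E
```

```text
False
3.2167 [461.49398023 100.83961181   6.51254576] [-0.56670583  0.22272324  0.25389098]
5.9583 [583.40071988 122.85021221   5.77259091] [-8.16492277 -1.75670439  5.95709698] [ -62.19140703 -168.20939789]
block fence xy [-30.3 -94.4] rel ang 0.0003 [61.9 43.3]
```

View pics/b1.png

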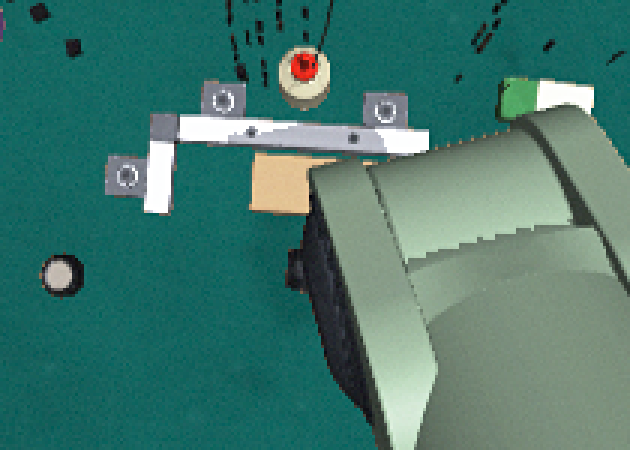

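The block is aligned with a ~8 mm gap to the fence; its +y end is at about (250,182) in the crop. Next: push on its end along the fence.

Run:
```python
from workcell import robot, optics, order, effector
from h import *
effector.clamp()
p=W(-29.5,-318,120)
best=min(((abs(q[6]),a) for a in(PHI+np.pi/2,PHI-np.pi/2) if (q:=robot.inverse_kinematics(p,Rt(a))) is not None));print(best)
R=Rt(best[1]);robot.movep(p,R)
print(robot.movel(W(-29.5,-318,12),max_speed=120,guard=8))
robot.movel(W(-29.5,-290,12),max_speed=80)
print(robot.movel(W(-29.5,-217,12),max_speed=35,guard=15))
s=robot.read_state();print(s["time"],s["ft_force"],toF(s["eef_pos"]))
robot.movel(W(-29.5,-260,12),max_speed=150)
robot.movel(W(-29.5,-300,130),max_speed=200)
look(robot,"b2",roi=(270,195,440,300))
```

```text
(np.float64(0.2788006094906706), -1.6127963267948966)
False
True
12.2417 [ 0.49073967  0.22962962 -0.41915142] [ -29.7310885 -220.9790272]
block fence xy [ -30.9 -104.8] rel ang 0.0103 [210.   46.8]
```

View pics/b2.png

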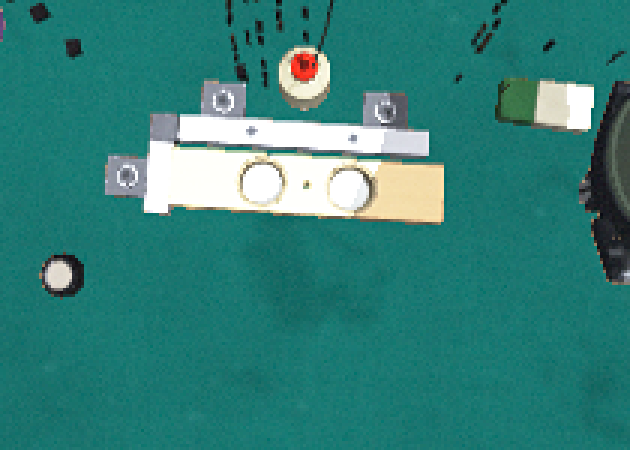

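The block's +y end is at the end stop and an ~8 mm gap to the long fence remains. I'll seat it with the two open fingers, then tap the end.

Run:
```python
from workcell import robot, optics, order, effector
from h import *
effector.open_gripper()
p=W(-95,-107,130);robot.movep(p,Rt(PHI))
print(robot.movel(W(-95,-107,6),max_speed=150,guard=8))
robot.movel(W(-70,-107,6),max_speed=100)
print(robot.movel(W(-50,-105,6),max_speed=30,guard=20))
s=robot.read_state();print(s["time"],s["ft_force"],toF(s["eef_pos"]))
robot.movel(W(-95,-107,6),max_speed=150)
robot.movel(W(-95,-107,120),max_speed=250)
effector.clamp()
p=W(-22,-255,120);robot.movep(p,Rt(PHI-np.pi/2))
print(robot.movel(W(-22,-255,12),max_speed=150,guard=8))
robot.movel(W(-22,-228,12),max_speed=80)
print(robot.movel(W(-22,-212,12),max_speed=25,guard=18))
s=robot.read_state();print(s["time"],s["ft_force"],toF(s["eef_pos"]))
robot.movel(W(-22,-260,12),max_speed=150)
robot.movel(W(-60,-300,160),max_speed=250)
look(robot,"b3",roi=(270,195,440,300))
c=optics.camera("scene");cv2.imwrite("pics/s3.png",cv2.resize(c["image"][150:300,230:420],None,fx=4,fy=4,interpolation=cv2.INTER_CUBIC))
print(robot.read_state()["time"])
```

```text
False
True
17.1333 [ 0.088246   -0.85876343 -0.02147908] [ -54.71075397 -105.83879016]
False
True
21.675 [-0.42469814 -1.99114157  0.95407864] [ -22.21354582 -220.91352464]
block fence xy [ -23.5 -104.9] rel ang -0.0019 [210.5  47.8]
22.9667
```

View pics/b3.png

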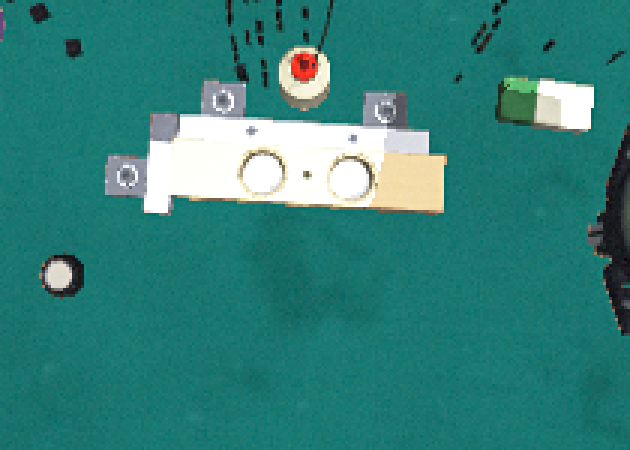

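View pics/s3.png

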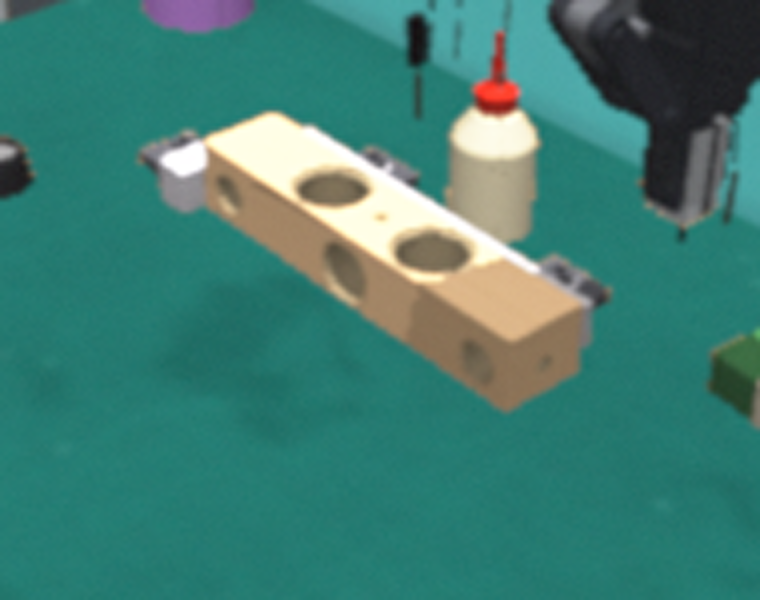

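Both views show the block flat along the long fence and against the end stop, with the bottle, loupe and wax unmoved. I'll do one gentle confirming press on the long side, then hand in.

Run:
```python
from workcell import robot, optics, order, effector
from h import *
robot.movel(W(-95,-250,150),max_speed=250)
effector.open_gripper()
robot.movep(W(-95,-107,130),Rt(PHI))
robot.movel(W(-95,-107,6),max_speed=150)
robot.movel(W(-62,-107,6),max_speed=100)
print(robot.movel(W(-50,-106.5,6),max_speed=20,guard=15))
s=robot.read_state();print(s["time"],s["ft_force"],toF(s["eef_pos"]))
robot.movel(W(-100,-107,6),max_speed=100)
robot.movel(W(-100,-107,150),max_speed=200)
robot.movel(W(-100,-300,200),max_speed=250)
look(robot,"b4",roi=(270,195,440,300))
print(robot.read_state()["time"]);robot.wait(.3);print(order.finish_job())
```

```text
True
27.075 [-0.1844274   0.76306376 -0.1632781 ] [ -54.62774838 -106.52048835]
block fence xy [ -23.4 -104.9] rel ang -0.001 [210.5  47.8]
29.5417
the job is handed in; nothing more can be done
None
```

The block is home in the fence corner and the job is handed in at about 30 s: repeat pushes against the long fence and the end stop both stopped hard at the same position, the last images show it aligned to within 0.002 rad, the bottle, loupe and wax bar looked unmoved, and the arm finished clear.

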